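# Shut the bearing in its clamshell case and turn the case over

## Robot

A 6-joint arm with a two-finger parallel gripper is mounted at the origin on the work surface; the furniture and walls round the work are solid. World frame = base frame: x ahead of the robot, y to its left, z up, the work surface at z = 0. Lengths are in m, angles in rad, forces in N, time in s.
With the tool pointing down it reaches from about 0.325 to 0.85 m from the base axis. Payload 4.4 kg.
Tool frame: the origin (TCP) lies at the very end of the fingers, on their centre line; the grasp point (between the pads) lies 19 mm behind it; x points along the fingers, y is the direction in which the jaws open and shut, and the axes are right-handed (so a half turn about x gives the same grasp; the last joint's range is limited). The gripper opens to 94 mm and grips with 3 to 60 N. Pads are 16 mm wide; open, the fingers measure 119 mm over their backs; the gripper's body (75 mm by 177 mm) begins 78 mm behind the grasp point.
Start: joints at [1.058, 0.207, 1.542, -0, 1.393, -0.15], TCP at [0.204, 0.538, 0.205] pointing down, gripper open.
Joint ranges: [-2.73, 2.73], [-0.86, 2.22], [0.23, 2.46], [-1.11, 4.25], [0.08, 2.63], [-2.82, 2.82]. Speed limits (rad/s): [2.79, 2.79, 3.14, 3.14, 3.14, 3.14].

## Interface

Orientations are given as [roll, pitch, yaw] about the fixed x, y, z axes, in that order (R = Rz(yaw) Ry(pitch) Rx(roll)).
In Python, from station import env gives the robot as it stands.
- The arm moves only by the tool arm_command, never from a script. Its argument "motion" is a list of rows, each a list of 7 numbers: the shift along the tool's x, y, z in mm, then the turn, a rotation vector about the tool's x, y, z in degrees, then the gripper command: -1 is shut, 1 is fully open, values between are in proportion. In form: [[x, y, z, ax, ay, az, hand], ...]. A call has 1 to 5 rows; each row is the pose to reach, as a shift and turn from the pose commanded when the call began, along the tool's axes at that moment; what a row does not reach only later rows make up. A row lasts 1/10 s, in which the tool goes at most 50 mm and 8.59 degrees, less where a joint would pass 70% of its speed; a pose out of reach is approached as far as the arm can. A call with a gripper value outside its range is refused whole. The fingers move at their own pace and stop on an object; "newtons" is the grip in N (left out, the last holds). Time passes only in rows, so rows that repeat a pose let the fingers close. It gives the time, the measured TCP pose, the force and the opening at its end, in the units of the state.
- env.get_state(): the state, without advancing time (a new reading comes with each control period).
- env.grab_frame(name): name is "scene" or "side" or "wrist"; returns the picture (384x512x3 uint8, red, green, blue); there is no depth.
- env.camera_model(name): a dict with "fx", "fy", "cx", "cy" (pixels), "position" and "rotation" of the camera in the world. Camera axes: x right, y down, z forward; pixel columns grow to the right and rows downward; lengths in m; the calibration is good to about 2 mm. The wrist camera is an equidistant fisheye: a pixel r from the principal point sees the ray r / f radians off the axis. A picture is of the moment at which its call begins: read the wrist's pose just before it. camera_model takes no time and is no camera call; for the wrist camera it gives the pose at the moment of the call.
- env.hand_in(): hands the job in, once; it reports no verdict.
The state is a dict: "time": time; "qpos": joint angles; "qd": joint speeds; "joint_efforts": joint torques, N m; "eef_pos": TCP position; "tcp_rot": TCP orientation; "contact_force": force on the tool from outside, world axes, zero at the start; "ft_torque": the same for the moment, N m; "width": opening from 0.0 (shut) to 1.0 (fully open).
Only numpy, scipy, OpenCV 4.12 (cv2) and the standard library are available. Lean on these libraries where they do the work, as an engineer would, in place of code of your own. Each camera call takes 0.05 s, during which the arm holds its last target.

## Task

Two open clamshell cases lie on the bench. Shut the one that holds the roller bearing, then take it by its handle and turn the whole shut case over, so that it lies flat on its lid on the bench with the bearing still inside. Leave the other case, with the thin plain washer in it, open and where it is.

Things in the scene. Friction and masses are not known exactly. Their poses are not given: they have to be found in the camera images.
- case_a: Open grey clamshell case that holds the bearing, lying on the bench, its handle toward the robot: 86 (x) x 84 (y) x 44 mm high when shut, 0.54 kg. Origin: centre of the box's underside; x from handle to hinge, z up. Tray: 8 mm floor, 4 mm walls, rim at 26 mm. Hinge line along y at x 43, z 26 mm. Beside the handle two 8 mm thick, 44 mm high cheeks (outer faces at y +-42 mm) reach to x -89 mm.
- case_a_handle (a point): Middle of case_a's handle: a round rubber sleeve, 12 mm across, 66 mm long along case y, at case x -79, z 22 mm; free gap of 30 mm to the box wall, 122 mm to the outer face of the hinge side. It turns freely on its bar: held by it, the case swings and hangs with the hinge side down.
- case_a_lid (a joint): Lid of case_a, rad: 0 = shut, 1.57 = upright, 1.9 = stop. It reaches 86 mm from the hinge line; shut, it fills 26 to 44 mm (its outer face is 18 mm off the hinge line). Stiff friction hinge (0.2 N m): it stays where it is left and stays shut when the case hangs or turns. No latch.
- case_a_lid_edge (a point): Point on the lid's outer face, in the middle of its width, 6 mm from the free edge (80 mm from the hinge line along the lid).
- bearing: Roller bearing, steel, 68 mm across, 20 mm thick, 0.28 kg, loose in case_a with 5 to 8 mm of play; it drops 10 mm onto the lid when the case is turned. Origin: centre of its underside as it starts.
- case_b: The other clamshell case, the same in every way, same origin and axes, but it holds the washer. To be left alone. (A fixed bench vice, 0.22 m high, stands to the left of both cases.)
- case_b_lid (a joint): Lid of case_b, as joint case_a_lid.
- washer: Thin plain thrust washer, steel, 65 mm across, 9 mm thick, loose in case_b. Origin: centre of its underside.
Things that resemble listed ones, but are neither listed nor needed, are in the scene too. What is shaped like the bearing but green or orange is not meant.

How it is judged:
On the way:
1. the case with the bearing in it is shut, while it lies tray down (value of joint case_a_lid below 0.15 rad and angle between case_a's own z axis and vertical below 0.3 rad and z of bearing in the frame of case_a above 0 m and distance between bearing and case_a below 0.03 m), for 0.2 s.
At the end, for the whole second after the job is handed in: case_a lies at rest, upside down and flat on the bench (within 10 degrees; its underside, now on top, 44 mm up within 10 mm), its lid shut within 0.15 rad, the bearing inside it; case_b has not moved more than 30 mm and its lid is still open (over 0.9 rad) (angle between case_a's own z axis and vertical above 2.96 rad and height (world z) of case_a between 0.034 and 0.056 m and value of joint case_a_lid below 0.15 rad and z of bearing in the frame of case_a between 0.005 and 0.03 m and x of bearing in the frame of case_a between -0.02 and 0.02 m and y of bearing in the frame of case_a between -0.02 and 0.02 m and linear speed of case_a below 0.02 m/s and distance of case_b from where it was at the start of the episode below 0.03 m and value of joint case_b_lid above 0.9 rad); the robot touches nothing.
It fails at once if the other case is pushed away, shut or emptied (distance of case_b from where it was at the start of the episode above 0.03 m or value of joint case_b_lid below 0.9 rad or distance between washer and case_b above 0.03 m).
It also fails if it takes over 58 s, if anything falls off the work surface, if the arm or the gripper's body presses on something with over 40 N, if the wrist force passes 120 N, or if a joint passes its speed limit or range.

## Working session

There is one attempt and no reset: what is moved stays moved. The work goes in short steps, Python scripts to look and compute and a tool call to move; the robot and the scene stay as the last step left them, time stands still between calls to the robot, and variables do not carry over. Pictures are saved under pics/ and viewed, and the job is handed in when it is done.

Besides the shell and the picture viewer there is one more tool, called after "Request:" as a command line: name --pt "numbers of a row" for each row, then --argument value for the rest. arm_command: Moves the arm, as the interface text tells. Its arguments: {"type":"object","properties":{"motion":{"type":"array","items":{"type":"array","items":{"type":"number"}}},"newtons":{"type":"number"}},"required":["motion"]}

```bash
ls; mkdir -p pics
python3 - <<'E'
from station import env
import cv2,json
print(env.get_state())
for n in ["scene","side","wrist"]:
    m=env.camera_model(n); print(n,m)
    f=env.grab_frame(n); cv2.imwrite(f"pics/{n}0.png",f[:,:,::-1])
E
```

```text
pics
{'time': 0.0, 'qpos': array([ 1.05851793e+00,  2.07389592e-01,  1.54293908e+00,  4.20206004e-06,
        1.39349737e+00, -1.50535950e-01]), 'qd': array([-1.12889579e-03, -7.33193900e-04,  3.63681070e-04, -4.22882056e-04,
       -6.14273394e-05, -4.09752979e-04]), 'joint_efforts': array([ 4.87448542e-04, -3.70865107e+01, -2.81424844e+01,  6.98700850e-02,
        3.61385825e-02, -1.47192823e-04]), 'eef_pos': array([0.20312597, 0.53706896, 0.20431514]), 'tcp_rot': array([-1.72318351,  1.56856294, -2.0849267 ]), 'contact_force': array([ 0.70621968, -0.81266066, -0.2462132 ]), 'ft_torque': array([-0.05582758, -0.01533284, -0.01255479]), 'width': 0.9998947957598527}
scene {'fx': 416.83550392465884, 'fy': 416.83550392465884, 'cx': 256.6423897295382, 'cy': 196.41557907211563, 'position': array([-0.0633411 , -0.16221339,  0.71191761]), 'rotation': array([-2.42403197e+00, -9.01024371e-04, -1.54323341e+00])}
side {'fx': 349.28880800530004, 'fy': 349.28880800530004, 'cx': 258.8723725744909, 'cy': 195.2946783193662, 'position': array([0.4368141 , 0.60454242, 0.45449211]), 'rotation': array([-2.06971789, -0.01092197, -3.0685569 ])}
wrist {'fx': 297.3186396354542, 'fy': 297.3186396354542, 'cx': 257.16070470016473, 'cy': 190.5000496306935, 'position': array([0.13427261, 0.56416793, 0.38311651]), 'rotation': array([2.88681492e+00, 2.76926785e-03, 1.20978748e+00])}
```

View pics/scene0.png

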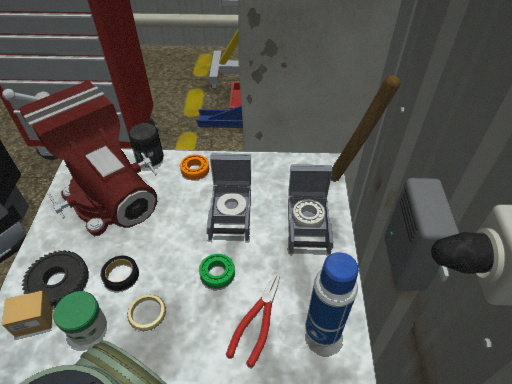

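View pics/side0.png

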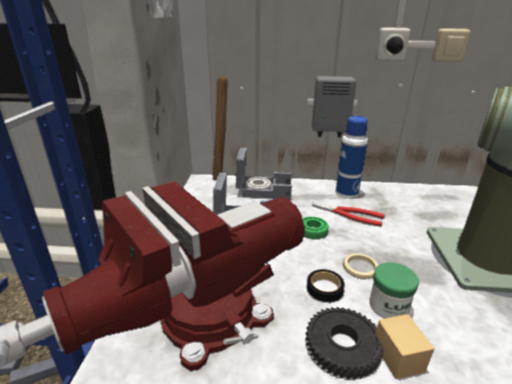

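View pics/wrist0.png

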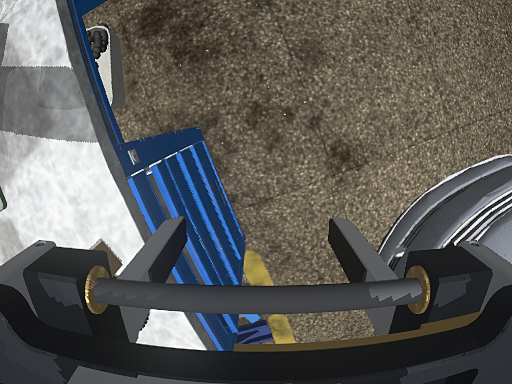

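```bash
cat > h.py <<'E'
import numpy as np,cv2
from scipy.spatial.transform import Rotation as R
def rot(e): return R.from_euler('xyz',e).as_matrix()
def ray(m,u,v):
    if 'W' in m: pass
    d=np.array([(u-m['cx'])/m['fx'],(v-m['cy'])/m['fy'],1.0]); return rot(m['rotation'])@d
def atz(m,u,v,z):
    d=ray(m,u,v); p=np.array(m['position']); return p+d*(z-p[2])/d[2]
def proj(m,P):
    c=(np.atleast_2d(P)-m['position'])@rot(m['rotation'])
    return np.c_[m['fx']*c[:,0]/c[:,2]+m['cx'],m['fy']*c[:,1]/c[:,2]+m['cy']]
E
python3 - <<'E'
import cv2
f=cv2.imread('pics/scene0.png')
cv2.imwrite('pics/crop1.png',cv2.resize(f[140:265,195:345],None,fx=5.3,fy=4.8,interpolation=cv2.INTER_CUBIC))
f=cv2.imread('pics/side0.png')
cv2.imwrite('pics/crop2.png',cv2.resize(f[130:240,195:325],None,fx=5,fy=5,interpolation=cv2.INTER_CUBIC))
E
```

```text
(no output)
```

View pics/crop1.png

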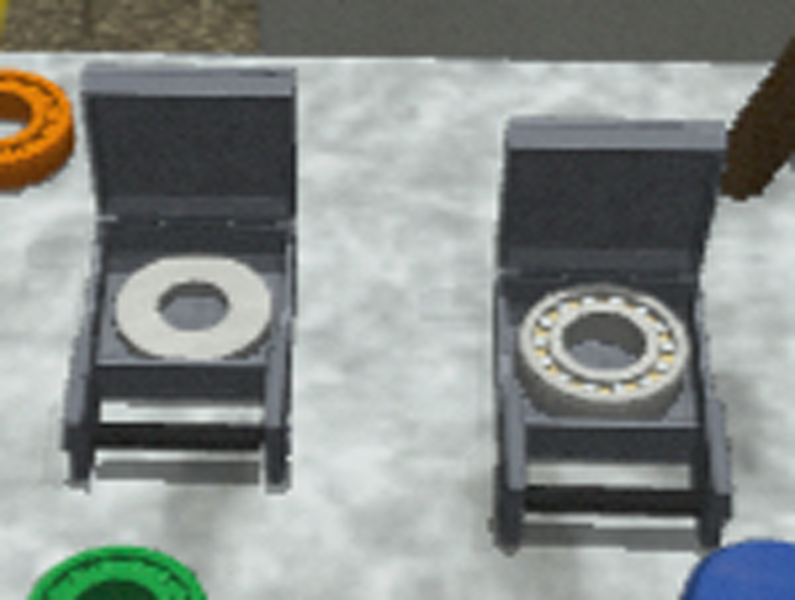

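View pics/crop2.png

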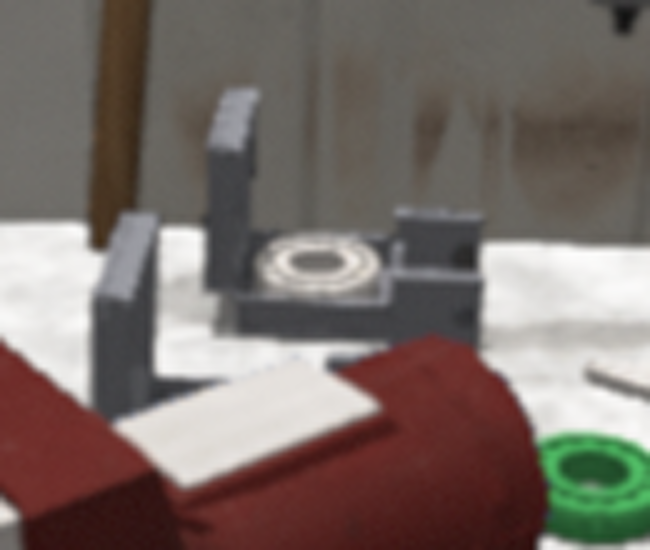

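```bash
cat >> h.py <<'E'
def case_pts(p,L):
    x,y,yaw,th=p; out=[]
    for kind,a,b,c in L:
        if kind=='t': q=np.array([a,b,c])/1000
        else: # lid: a along d, b=y, c=along n
            q=np.array([43-a*np.cos(th)+c*np.sin(th),b,26+a*np.sin(th)+c*np.cos(th)])/1000
        out.append(q)
    q=np.array(out); co,s=np.cos(yaw),np.sin(yaw)
    return np.c_[x+co*q[:,0]-s*q[:,1],y+s*q[:,0]+co*q[:,1],q[:,2]]
E
cat > fit.py <<'E'
from h import *
from station import env
from scipy.optimize import least_squares
m=env.camera_model('scene')
def U(c): return np.array([(195+a/5.3,140+b/4.8) for a,b in c])-0.4
L=[('l',86,42,0),('l',86,-42,0),('l',86,42,18),('l',86,-42,18),('t',-89,42,44),('t',-89,-42,44),('t',-89,42,0),('t',-89,-42,0)]
A=U([(507,146),(725,151),(510,118),(722,122),(495,490),(732,494),(497,548),(728,548)])
B=U([(86,95),(297,97),(86,67),(297,70),(63,432),(291,434),(68,485),(288,488)])
f=cv2.imread('pics/scene0.png'); f=cv2.resize(f,None,fx=4,fy=4,interpolation=cv2.INTER_CUBIC)
for n,px in (('A',A),('B',B)):
    r=least_squares(lambda p:(proj(m,case_pts(p,L))-px).ravel(),[0.6,-.2,0,1.57])
    print(n,r.x.round(4),np.abs(r.fun).max(),np.round(r.fun.reshape(-1,2),1).tolist())
    G=L+[('t',-43,42,26),('t',-43,-42,26),('t',43,42,26),('t',43,-42,26),('t',-79,33,22),('t',-79,-33,22)]
    for q in proj(m,case_pts(r.x,G)): cv2.circle(f,tuple(int(v) for v in (q+.5)*4),3,(0,0,255),-1)
    if n=='A': np.save('A.npy',r.x)
    else: np.save('B.npy',r.x)
cv2.imwrite('pics/fit.png',f[560:1060,780:1380])
E
python3 fit.py
```

```text
A [ 4.9460e-01 -2.5620e-01  4.0000e-04  1.5039e+00] 1.960974033474713 [[-0.1, 0.4], [0.5, 0.2], [-0.8, -0.4], [0.3, -0.4], [1.7, -0.4], [0.3, -0.3], [0.0, 0.0], [-2.0, 1.0]]
B [ 0.5205 -0.0912  0.0018  1.5193] 1.047931113855924 [[-0.7, 0.1], [-0.0, 0.4], [0.1, -0.4], [0.3, -0.3], [0.1, -1.0], [-0.8, -0.5], [1.0, 0.7], [0.1, 1.0]]
```

View pics/fit.png

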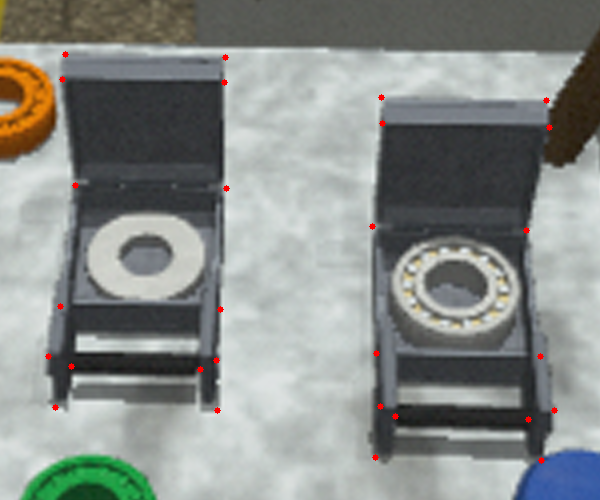

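Run:
```python
import cv2
f=cv2.imread('pics/scene0.png')
g=cv2.resize(f[160:256,284:338],None,fx=11,fy=6.2,interpolation=cv2.INTER_NEAREST)
c=f[160:256,284:338]
c=cv2.resize(c,None,fx=11,fy=6.2,interpolation=cv2.INTER_NEAREST)
for u in range(284,338,6):
    cv2.line(c,((u-284)*11,0),((u-284)*11,600),(0,255,255),1); cv2.putText(c,str(u),((u-284)*11,10),0,.35,(0,0,255),1)
for v in range(160,256,8):
    y=int((v-160)*6.2);cv2.line(c,(0,y),(600,y),(0,255,255),1); cv2.putText(c,str(v),(0,y+10),0,.35,(0,0,255),1)
cv2.imwrite('pics/cropA.png',c)
```

```text
(no output)
```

View pics/cropA.png

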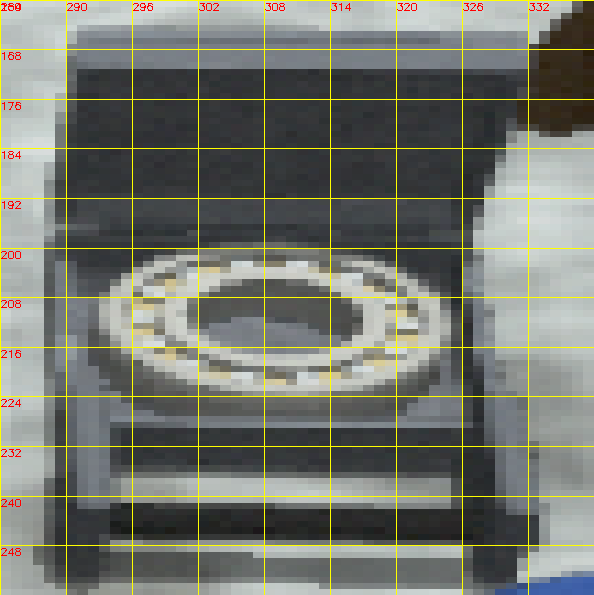

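```bash
cat > fit2.py <<'E'
from h import *
from station import env
from scipy.optimize import least_squares
m=env.camera_model('scene')
L=[('l',86,42,0),('l',86,-42,0),('l',86,42,18),('l',86,-42,18),('t',-89,42,44),('t',-89,-42,44),('t',-89,42,0),('t',-89,-42,0),('t',43,-42,26)]
A=np.array([(290,171),(331.7,171.8),(291,164.2),(332,165),(291,241.7),(333,243),(288.3,253.5),(331,254.5),(327,198.7)])-.5
r=least_squares(lambda p:(proj(m,case_pts(p,L))-A).ravel(),[0.6,-.2,0,1.57],loss='soft_l1')
print(r.x.round(4),(proj(m,case_pts(r.x,L))-A).round(1).tolist())
np.save('A.npy',r.x)
E
python3 fit2.py
```

```text
[ 0.4949 -0.2562 -0.0017  1.5012] [[0.7, -0.1], [0.7, -0.0], [-0.4, 0.0], [-0.3, 0.1], [-0.9, -0.1], [0.4, -0.3], [0.5, 0.6], [-0.6, 0.7], [-0.2, -1.2]]
```

```bash
python3 - <<'E'
from h import *
from station import env
m=env.camera_model('scene'); s=env.camera_model('side')
for n,u,v in [('bottle base L',306,335),('base R',345,342),('base front',325,347),('far edge',240,152),('far edge R',350,152),('near right edge',372,380),('mid right',358,255),('stick base',337,179),('green',217,270),('plier tip',278,278),('plier end',232,355),('orange',195,167)]:
    print(n,atz(m,u,v,0).round(3))
for n,u,v in [('bottle side base',350,192),('baseL',338,190),('baseR',361,192),('stick',218,178)]:
    print(n,atz(s,u,v,0).round(3))
# bottle top with cap centre (340,268) ; triangulate w/ side (357,120)
def tri(a,b):
    d1=ray(m,*a);d2=ray(s,*b);A=np.c_[d1,-d2];t=np.linalg.lstsq(A,s['position']-m['position'],rcond=None)[0]
    p=m['position']+d1*t[0];q=s['position']+d2*t[1];return p.round(3),q.round(3)
print('cap',tri((340,263),(356,119)))
print('stick top',tri((393,82),(222,78)))
E
python3 - <<'E'
import cv2
f=cv2.imread('pics/side0.png')
cv2.imwrite('pics/crop3.png',cv2.resize(f[60:210,180:380],None,fx=4,fy=4,interpolation=cv2.INTER_CUBIC))
f=cv2.imread('pics/scene0.png')
cv2.imwrite('pics/crop4.png',cv2.resize(f[60:360,280:420],None,fx=4,fy=2,interpolation=cv2.INTER_CUBIC))
E
```

```text
bottle base L [ 0.237 -0.241  0.   ]
base R [ 0.226 -0.308  0.   ]
base front [ 0.217 -0.273  0.   ]
far edge [ 0.704 -0.1    0.   ]
far edge R [ 0.712 -0.375  0.   ]
near right edge [ 0.164 -0.346  0.   ]
mid right [ 0.407 -0.355  0.   ]
stick base [ 0.618 -0.333  0.   ]
green [ 0.364 -0.073  0.   ]
plier tip [ 0.349 -0.193  0.   ]
plier end [ 0.199 -0.114  0.   ]
orange [0.648 0.006 0.   ]
bottle side base [ 0.241 -0.27   0.   ]
baseL [ 0.273 -0.279  0.   ]
baseR [ 0.211 -0.273  0.   ]
stick [ 0.622 -0.324  0.   ]
cap (array([ 0.256, -0.271,  0.207]), array([ 0.254, -0.271,  0.206]))
stick top (array([ 0.609, -0.396,  0.271]), array([ 0.611, -0.396,  0.275]))
```

View pics/crop3.png

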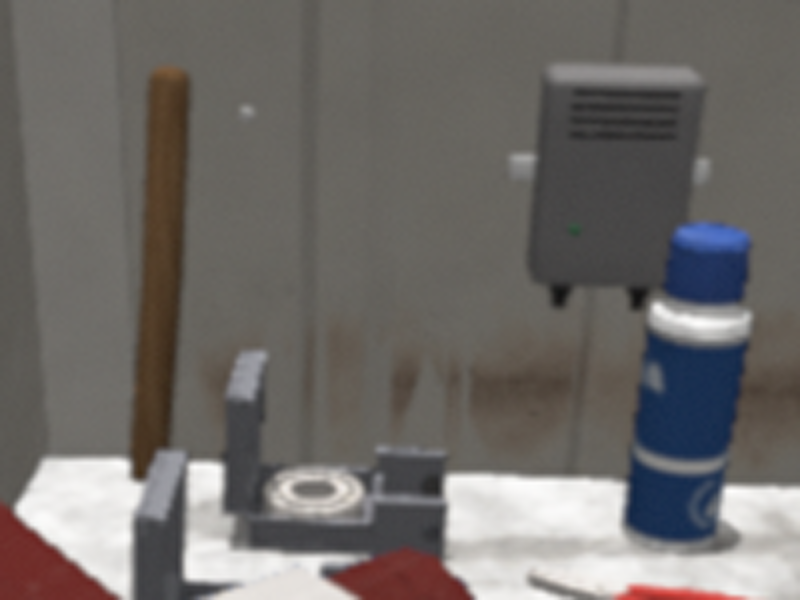

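View pics/crop4.png

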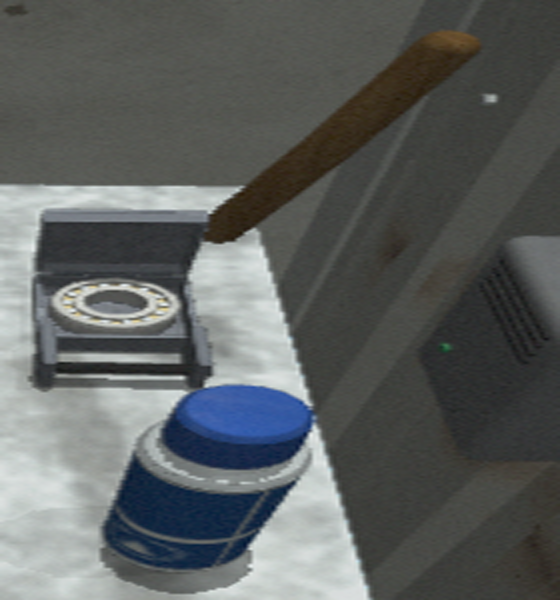

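Run:
```python
from h import *
from station import env
s=env.get_state(); T=rot(s['tcp_rot']); print(s['eef_pos'],'\n',T.round(3)); m=env.camera_model('wrist')
print((T.T@(m['position']-s['eef_pos'])).round(3), (T.T@rot(m['rotation'])).round(3))
m=env.camera_model('scene'); sd=env.camera_model('side')
for u,v in [(313,77),(356,77),(313,131)]:
    d=ray(sd,u,v);p=sd['position'];print((p+d*(-.38-p[1])/d[1]).round(3))
def tri(a,b):
    d1=ray(m,*a);d2=ray(sd,*b);A=np.c_[d1,-d2];t=np.linalg.lstsq(A,sd['position']-m['position'],rcond=None)[0]
    return (m['position']+d1*t[0]).round(3),(sd['position']+d2*t[1]).round(3)
print(tri((385,239),(313,131)))
print('vice',tri((97,100),(170,195)))
```

```text
[0.20322198 0.53724243 0.20457097] 
 [[-0.001  0.354  0.935]
 [-0.001  0.935 -0.354]
 [-1.    -0.002 -0.   ]]
[-0.179  0.001 -0.074] [[ 0.001 -0.252  0.968]
 [ 1.     0.001 -0.001]
 [-0.001  0.968  0.252]]
[ 0.361 -0.38   0.286]
[ 0.248 -0.38   0.289]
[ 0.348 -0.38   0.136]
(array([ 0.348, -0.367,  0.139]), array([ 0.35 , -0.367,  0.14 ]))
vice (array([0.605, 0.167, 0.222]), array([0.595, 0.17 , 0.211]))
```

```bash
cat > go.py <<'E'
import sys
from h import *
from station import env
def go(P,yaw=0,pitch=0):
    # target tool: x down, y along yaw; pitch unused
    s=env.get_state(); T=rot(s['tcp_rot'])
    G=np.c_[[0,0,-1],[np.cos(yaw),np.sin(yaw),0],[np.sin(yaw),-np.cos(yaw),0]]
    d=T.T@(np.array(P)-s['eef_pos'])*1000; r=R.from_matrix(T.T@G).as_rotvec(degrees=True)
    print('t',round(s['time'],2),'pos',s['eef_pos'].round(4),'w',round(s['width'],3),'F',s['contact_force'].round(1),'q',s['qpos'].round(2),'\nshift',d.round(1),'turn',r.round(1))
if __name__=='__main__': go([float(a) for a in sys.argv[1:4]])
E
python3 go.py .58 -.256 .36
```

```text
t 0.15 pos [0.2032 0.5372 0.2046] w 1.001 F [0.3 0.6 0. ] q [ 1.06  0.21  1.54  0.    1.39 -0.15] 
shift [-154.6 -608.8  633.1] turn [69.3  0.   0.1]
```

Request:
arm_command --pt "-50 0 0 0 0 0 1" --pt "-100 0 0 0 0 0 1" --pt "-150 0 0 0 0 0 -1" --pt "-155 0 0 0 0 0 -1"

```text
time: 0.55
eef_pos: [0.205, 0.5405, 0.369]
tcp_rot: [1.425, 1.556, 1.064]
contact_force: [-0.3, 0.0, 0.5]
width: 0.868
```

```bash
python3 go.py .58 -.256 .36
```

```text
t 0.55 pos [0.205  0.5405 0.369 ] w 0.868 F [-0.3  0.   0.5] q [ 1.06  0.13  1.3   0.    1.7  -0.15] 
shift [   1.6 -612.4  632.6] turn [69.3 -0.4 -0.8]
```

Request:
arm_command --pt "0 -34 35 4 0 0 -1" --pt "0 -68 70 8 0 0 -1" --pt "0 -102 105 12 0 0 -1" --pt "0 -136 140 16 0 0 -1" --pt "0 -170 176 20 0 0 -1"

```text
time: 1.05
eef_pos: [0.3079, 0.3146, 0.3595]
tcp_rot: [-1.675, 1.57, -2.388]
contact_force: [1.1, 0.9, 0.2]
width: 0.44
```

```bash
python3 go.py .58 -.256 .36
```

```text
t 1.05 pos [0.3079 0.3146 0.3595] w 0.44 F [1.1 0.9 0.2] q [ 0.6  -0.17  1.61 -0.    1.7  -0.26] 
shift [-3.000e-01 -2.538e+02  5.790e+02] turn [49.2  0.   0.1]
```

Request:
arm_command --pt "0 -18 43 4 0 0 -1" --pt "0 -37 86 8 0 0 -1" --pt "0 -56 129 13 0 0 -1" --pt "0 -75 172 17 0 0 -1" --pt "0 -95 216 21 0 0 -1"

```text
time: 1.55
eef_pos: [0.4097, 0.1018, 0.3597]
tcp_rot: [-2.356, 1.57, 2.847]
contact_force: [1.0, 0.0, 0.1]
width: 0.02
```

```bash
python3 go.py .58 -.256 .30
```

```text
t 1.55 pos [0.4097 0.1018 0.3597] w 0.02 F [1.  0.  0.1] q [ 0.04 -0.21  1.65  0.    1.71 -0.45] 
shift [ 59.5 -18.4 395.8] turn [28.1 -0.   0. ]
```

Request:
arm_command --pt "0 -2 45 4 0 0 -1" --pt "0 -4 90 8 0 0 -1" --pt "0 -6 135 12 0 0 -1" --pt "0 -9 180 16 0 0 -1" --pt "0 -12 225 20 0 0 -1"

```text
time: 2.05
eef_pos: [0.5058, -0.102, 0.3594]
tcp_rot: [-2.253, 1.569, 2.601]
contact_force: [0.4, 0.5, -0.1]
width: 0.003
```

```bash
python3 go.py .58 -.256 .30
```

```text
t 2.05 pos [ 0.5058 -0.102   0.3594] w 0.003 F [ 0.4  0.5 -0.1] q [-0.37  0.    1.45  0.    1.69 -0.51] 
shift [ 59.2  51.9 162.9] turn [ 8.1 -0.   0.1]
```

Request:
arm_command --pt "10 13 41 2 0 0 -1" --pt "20 26 82 4 0 0 -1" --pt "35 39 123 6 0 0 -1" --pt "50 52 163 8 0 0 -1" --pt "59 52 163 8 0 0 -1"

```text
time: 2.55
eef_pos: [0.5803, -0.2582, 0.2963]
tcp_rot: [-1.879, 1.565, 2.833]
contact_force: [-0.6, -0.5, -0.5]
width: 0.005
```

```bash
python3 - <<'E'
from h import *
from station import env
m=env.camera_model('wrist'); print(m)
for n in ['wrist','scene']:
    cv2.imwrite(f'pics/{n}1.png',env.grab_frame(n)[:,:,::-1])
E
python3 go.py .58 -.256 .09
```

```text
{'fx': 297.3186396354542, 'fy': 297.3186396354542, 'cx': 257.16070470016473, 'cy': 190.5000496306935, 'position': array([ 0.58043157, -0.18459238,  0.47505072]), 'rotation': array([2.88767263e+00, 5.20136580e-03, 4.33045223e-04])}
t 2.65 pos [ 0.5791 -0.2539  0.2973] w 0.004 F [-0.5  0.9  0.2] q [-0.55  0.28  1.26  0.    1.61 -0.55] 
shift [207.3   2.1   3. ] turn [ 0.2 -0.2  0.3]
```

View pics/wrist1.png

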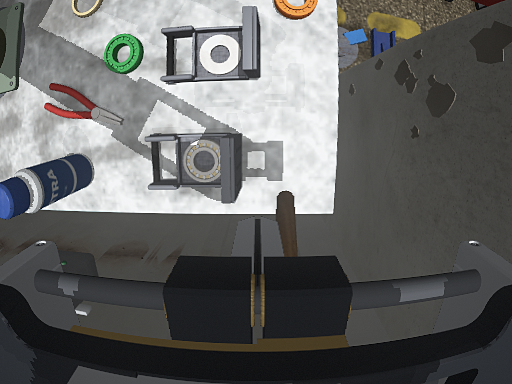

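View pics/scene1.png

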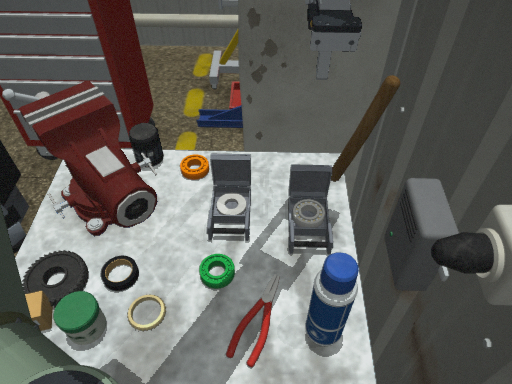

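```bash
cat >> h.py <<'E'
def projf(m,P):
    c=(np.atleast_2d(P)-m['position'])@rot(m['rotation'])
    r=np.hypot(c[:,0],c[:,1]); a=np.arctan2(r,c[:,2])
    return np.c_[m['fx']*a*c[:,0]/r+m['cx'],m['fy']*a*c[:,1]/r+m['cy']]
E
python3 - <<'E'
from h import *
m={'fx': 297.3186396354542, 'fy': 297.3186396354542, 'cx': 257.16070470016473, 'cy': 190.5000496306935, 'position': np.array([ 0.58043157, -0.18459238,  0.47505072]), 'rotation': np.array([2.88767263e+00, 5.20136580e-03, 4.33045223e-04])}
G=[('l',86,42,0),('l',86,-42,0),('l',86,42,18),('l',86,-42,18),('t',-89,42,44),('t',-89,-42,44),('t',-89,42,0),('t',-89,-42,0),('t',-43,42,26),('t',-43,-42,26),('t',43,42,26),('t',43,-42,26),('t',-79,33,22),('t',-79,-33,22)]
f=cv2.imread('pics/wrist1.png'); f=cv2.resize(f,None,fx=5,fy=5,interpolation=cv2.INTER_CUBIC)
for q in projf(m,case_pts(np.load('A.npy'),G)): cv2.circle(f,tuple(int(v) for v in (q+.5)*5),4,(0,0,255),-1)
cv2.imwrite('pics/fitw.png',f[560:1150,680:1430])
E
```

```text
(no output)
```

View pics/fitw.png

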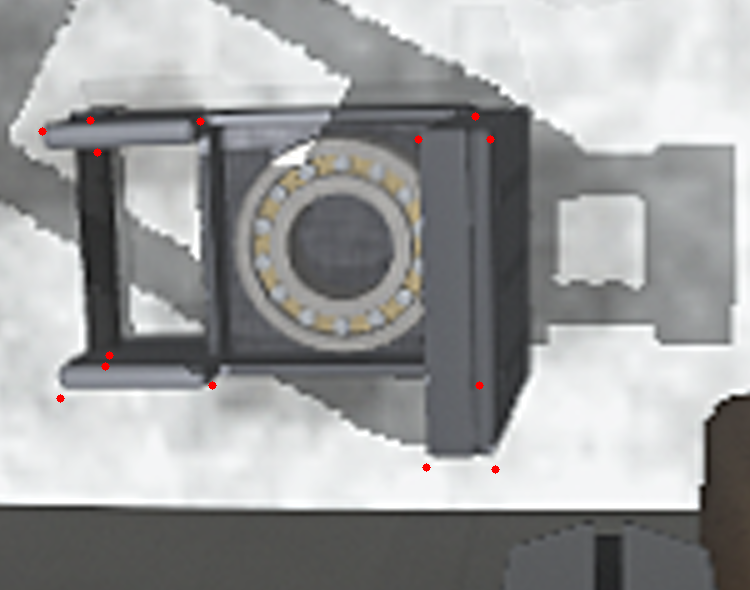

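Request:
arm_command --pt "45 2 0 0 0 0 -1" --pt "90 2 0 0 0 0 -1" --pt "135 2 0 0 0 0 -1" --pt "175 2 0 0 0 0 -1" --pt "202 2 0 0 0 0 -1"

```text
time: 3.15
eef_pos: [0.581, -0.2514, 0.0973]
tcp_rot: [-2.237, 1.568, 2.483]
contact_force: [-0.3, -0.3, -0.4]
width: 0.008
```

```bash
python3 - <<'E'
from station import env
import cv2
cv2.imwrite('pics/side2.png',cv2.resize(env.grab_frame('side')[100:240,180:380,::-1],None,fx=4,fy=4))
E
python3 go.py .55 -.255 .09
```

```text
t 3.2 pos [ 0.5784 -0.2499  0.0928] w 0.007 F [-1.9  0.9 -3. ] q [-0.55  0.43  1.49  0.    1.23 -0.55] 
shift [  3.1 -28.4   4.9] turn [ 0.4 -0.3  0.5]
```

View pics/side2.png

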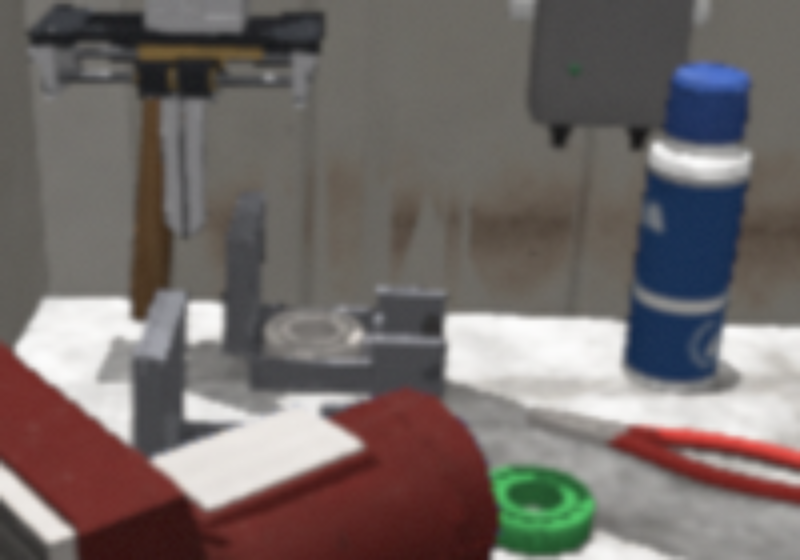

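Request:
arm_command --pt "-4 -10 3 0 0 0 -1" --pt "-4 -20 3 0 0 0 -1" --pt "-4 -28 3 0 0 0 -1" --pt "-4 -34 3 0 0 0 -1" --pt "-4 -40 3 0 0 0 -1"

```text
time: 3.7
eef_pos: [0.5452, -0.2583, 0.1078]
tcp_rot: [1.205, 1.562, -0.362]
contact_force: [2.7, 2.8, 7.6]
width: 0.008
```

```bash
python3 - <<'E'
from station import env
import cv2
cv2.imwrite('pics/side3.png',cv2.resize(env.grab_frame('side')[100:240,180:380,::-1],None,fx=4,fy=4))
E
python3 go.py .52 -.254 .095
```

```text
t 3.75 pos [ 0.5442 -0.2582  0.1077] w 0.005 F [1.2 2.  7.4] q [-0.59  0.35  1.57  0.    1.21 -0.59] 
shift [ 12.5 -24.3  -4.4] turn [ 0.2  0.2 -0.4]
```

View pics/side3.png

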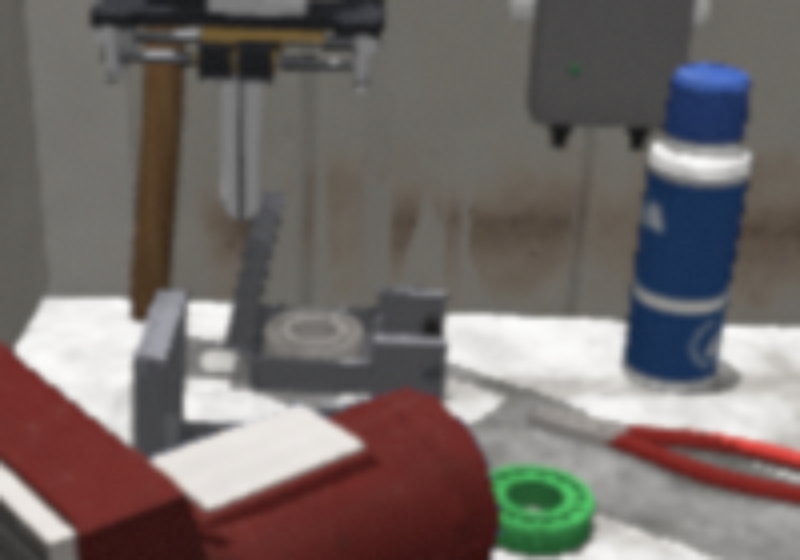

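Request:
arm_command --pt "0 -9 -2 0 0 0 -1" --pt "3 -17 -3 0 0 0 -1" --pt "7 -25 -4 0 0 0 -1" --pt "12 -31 -4 0 0 0 -1" --pt "18 -37 -4 0 0 0 -1"

```text
time: 4.25
eef_pos: [0.5051, -0.2537, 0.0858]
tcp_rot: [0.902, 1.57, -0.664]
contact_force: [0.7, -0.1, 4.6]
width: 0.005
```

```bash
python3 - <<'E'
from station import env
import cv2
cv2.imwrite('pics/side4.png',cv2.resize(env.grab_frame('side')[100:240,180:380,::-1],None,fx=4,fy=4))
E
python3 go.py .49 -.254 .07
```

```text
t 4.3 pos [ 0.5034 -0.2531  0.0841] w 0.0 F [-0.4 -1.6  2.8] q [-0.62  0.31  1.68 -0.    1.15 -0.62] 
shift [ 14.2 -13.3   0.8] turn [ 0.3 -0.   0.1]
```

View pics/side4.png

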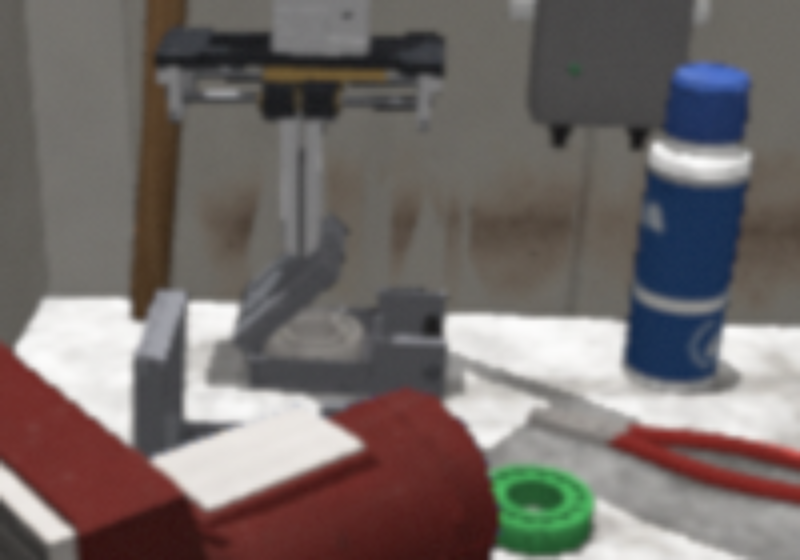

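Request:
arm_command --pt "7 -7 1 0 0 0 -1" --pt "14 -13 1 0 0 0 -1" --pt "21 -18 1 0 0 0 -1" --pt "27 -22 1 0 0 0 -1" --pt "33 -25 1 0 0 0 -1"

```text
time: 4.8
eef_pos: [0.4795, -0.2544, 0.0514]
tcp_rot: [-1.959, 1.569, 2.758]
contact_force: [-1.1, 0.0, 4.0]
width: 0.002
```

```bash
python3 - <<'E'
from station import env
import cv2
cv2.imwrite('pics/side5.png',cv2.resize(env.grab_frame('side')[100:240,180:380,::-1],None,fx=4,fy=4))
E
python3 go.py .475 -.254 .044
```

```text
t 4.85 pos [ 0.4789 -0.2541  0.0504] w 0.004 F [-1.1 -1.7  1.9] q [-0.65  0.32  1.75 -0.    1.07 -0.65] 
shift [ 6.4 -3.9 -0.1] turn [ 0.3 -0.1  0.1]
```

View pics/side5.png

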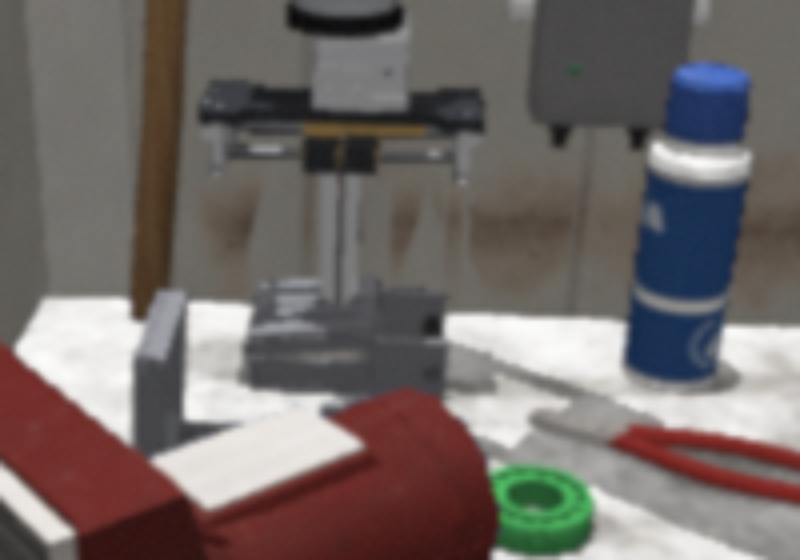

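Nearly shut; pressing the last millimetres in small steps.

Request:
arm_command --pt "4 -2 0 0 0 0 -1" --pt "7 -3 0 0 0 0 -1" --pt "10 -3 0 0 0 0 -1"

```text
time: 5.15
eef_pos: [0.4771, -0.2543, 0.0438]
tcp_rot: [-2.113, 1.569, 2.605]
contact_force: [-9.7, 5.4, 28.0]
width: 0.006
```

Request:
arm_command --pt "2 0 0 0 0 0 -1" --pt "2 0 0 0 0 0 -1"

```text
time: 5.35
eef_pos: [0.4772, -0.2543, 0.0438]
tcp_rot: [-1.985, 1.568, 2.733]
contact_force: [-9.4, 5.7, 24.8]
width: 0.008
```

```bash
python3 - <<'E'
from station import env
import cv2
cv2.imwrite('pics/side6.png',cv2.resize(env.grab_frame('side')[100:240,180:380,::-1],None,fx=4,fy=4))
E
python3 go.py .475 -.254 .044
```

```text
t 5.4 pos [ 0.4772 -0.2542  0.0438] w 0.003 F [-9.3  5.3 25.7] q [-0.65  0.33  1.76 -0.    1.06 -0.65] 
shift [-0.2 -2.2 -0.3] turn [ 0.3 -0.1  0.1]
```

View pics/side6.png

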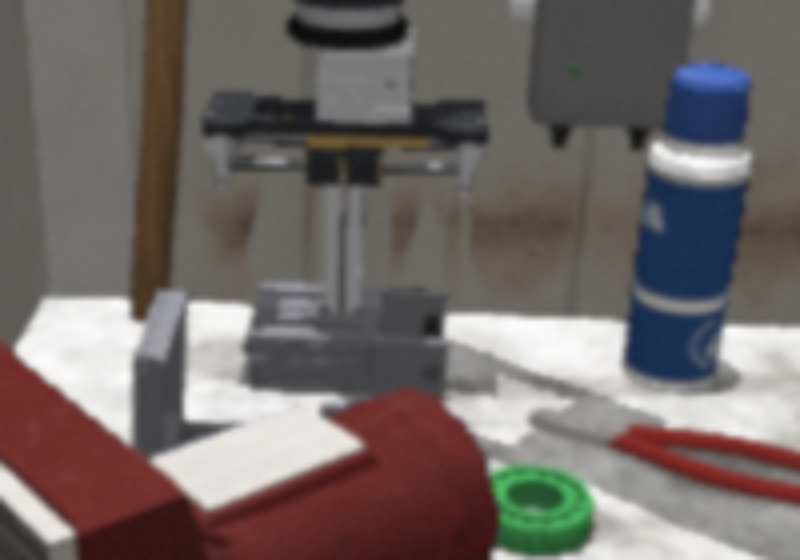

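Request:
arm_command --pt "-40 0 0 0 0 0 -1" --pt "-80 0 0 0 0 0 -1" --pt "-120 0 0 0 0 0 -0.36" --pt "-150 0 0 0 0 0 -0.36" --pt "-150 0 0 0 0 0 -0.36"

```text
time: 5.9
eef_pos: [0.4809, -0.2567, 0.1957]
tcp_rot: [0.946, 1.56, -0.62]
contact_force: [0.6, 0.3, 0.1]
width: 0.225
```

Request:
arm_command --pt "0 0 0 0 0 0 -0.36" --pt "0 0 0 0 0 0 -0.36"

```text
time: 6.1
eef_pos: [0.4764, -0.2536, 0.188]
tcp_rot: [-2.247, 1.567, 2.47]
contact_force: [-0.3, 0.0, 0.1]
width: 0.321
```

```bash
python3 - <<'E'
from h import *
from station import env
import pickle
m=env.camera_model('wrist'); f=env.grab_frame('wrist')[:,:,::-1].copy(); pickle.dump(m,open('mw2.pkl','wb'))
cv2.imwrite('pics/wrist2.png',f)
s=env.grab_frame('scene')[:,:,::-1]; cv2.imwrite('pics/scene2.png',s)
m1=env.camera_model('scene')
G=[('l',86,42,0),('l',86,-42,0),('l',86,42,18),('l',86,-42,18),('t',-89,42,44),('t',-89,-42,44),('t',-89,42,0),('t',-89,-42,0),('l',0,42,18),('l',0,-42,18),('t',-79,33,22),('t',-79,-33,22)]
p=np.array([.4949,-.2545,0,0])
F=cv2.resize(f,None,fx=3,fy=3,interpolation=cv2.INTER_CUBIC)
for q in projf(m,case_pts(p,G)): cv2.circle(F,tuple(int(v) for v in (q+.5)*3),3,(0,0,255),-1)
cv2.imwrite('pics/w2.png',F[350:950,200:1000])
S=cv2.resize(s,None,fx=5,fy=5,interpolation=cv2.INTER_CUBIC)
for q in proj(m1,case_pts(p,G)): cv2.circle(S,tuple(int(v) for v in (q+.5)*5),3,(0,0,255),-1)
cv2.imwrite('pics/s2.png',S[850:1350,1300:1800])
E
python3 go.py .416 -.254 .1
```

```text
t 6.2 pos [ 0.4764 -0.2536  0.1879] w 0.32 F [ 0.3 -1.  -0.6] q [-0.65  0.15  1.64  0.    1.35 -0.65] 
shift [ 88.1 -60.    0.3] turn [ 0.3 -0.2  0.2]
```

View pics/w2.png

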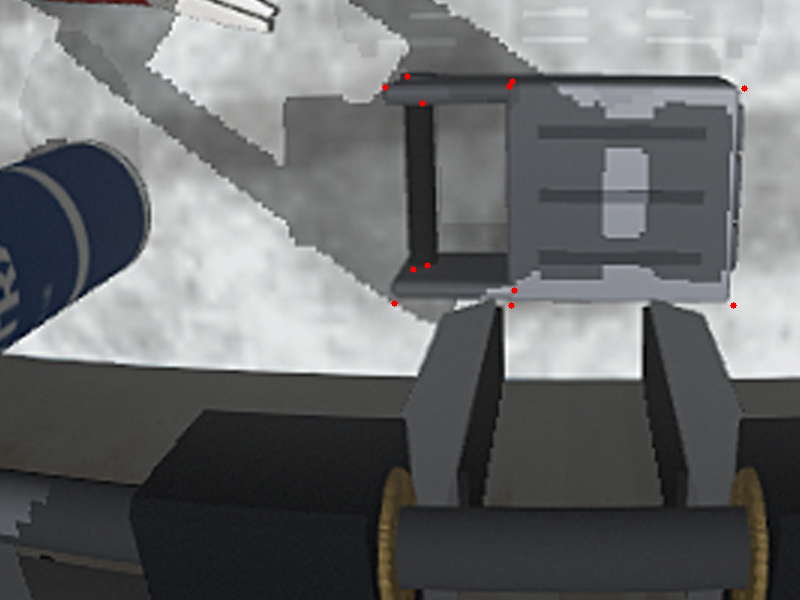

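View pics/s2.png

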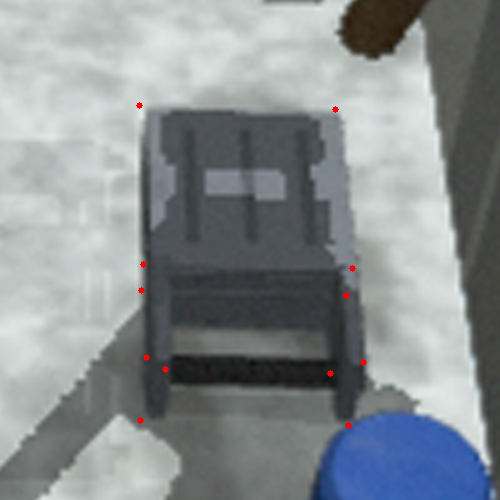

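Request:
arm_command --pt "0 -30 0 0 0 0 -0.36" --pt "20 -60 0 0 0 0 -0.36" --pt "60 -60 0 0 0 0 -0.36" --pt "100 -60 0 0 0 0 -0.36" --pt "110 -60 0 0 0 0 -0.36"

```text
time: 6.7
eef_pos: [0.4134, -0.2515, 0.075]
tcp_rot: [-2.301, 1.559, 2.415]
contact_force: [-1.1, 0.6, -0.1]
width: 0.318
```

Request:
arm_command --pt "0 0 0 0 0 0 -0.36" --pt "0 0 0 0 0 0 -0.36"

```text
time: 6.9
eef_pos: [0.4184, -0.2555, 0.0813]
tcp_rot: [0.86, 1.569, -0.706]
contact_force: [-0.1, -0.1, -0.1]
width: 0.322
```

```bash
python3 - <<'E'
from h import *
from station import env
cv2.imwrite('pics/w3.png',cv2.resize(env.grab_frame('wrist')[100:300,130:400,::-1],None,fx=2.9,fy=2.9,interpolation=cv2.INTER_CUBIC))
cv2.imwrite('pics/side7.png',cv2.resize(env.grab_frame('side')[100:240,180:380,::-1],None,fx=4,fy=4))
E
python3 go.py .416 -.254 .006
```

```text
t 7.0 pos [ 0.4192 -0.2561  0.0824] w 0.321 F [ 0.5 -0.   0.4] q [-0.72  0.17  1.86 -0.    1.1  -0.73] 
shift [76.4 -3.4 -2.4] turn [ 0.3  0.2 -0.2]
```

View pics/w3.png

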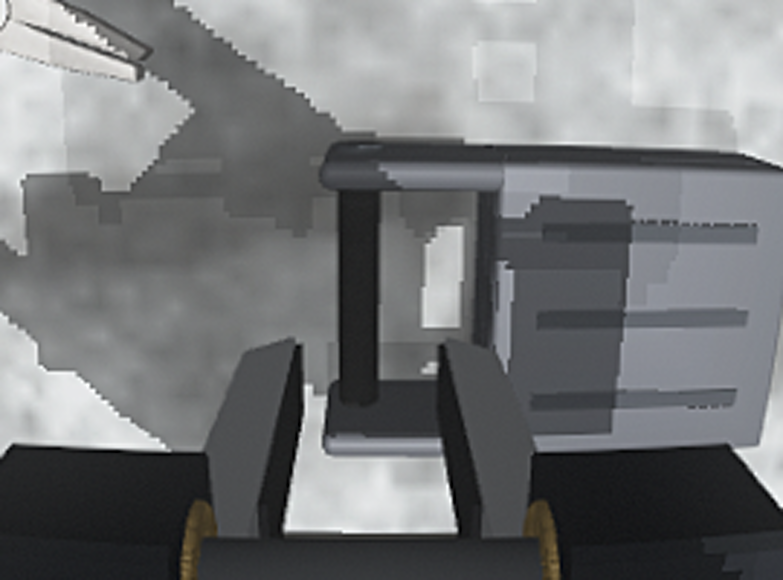

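View pics/side7.png

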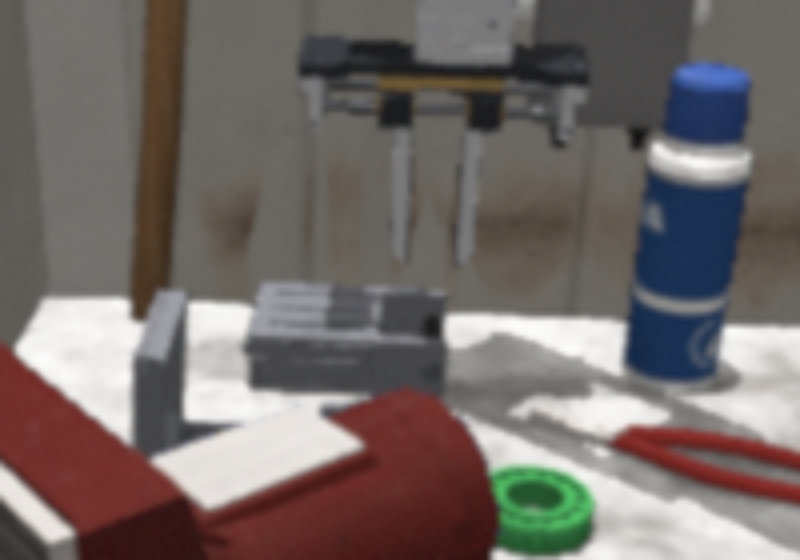

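Request:
arm_command --pt "25 -3 -2 0 0 0 -0.36" --pt "45 -3 -2 0 0 0 -0.36" --pt "60 -3 -2 0 0 0 -0.36" --pt "71 -3 -2 0 0 0 -0.36" --pt "75 -3 -2 0 0 0 -0.36"

```text
time: 7.5
eef_pos: [0.415, -0.2532, 0.0055]
tcp_rot: [0.824, 1.57, -0.742]
contact_force: [-0.4, -0.2, 0.5]
width: 0.318
```

```bash
python3 go.py .416 -.254 .006
```

```text
t 7.5 pos [ 0.415  -0.2532  0.0055] w 0.318 F [-0.4 -0.2  0.5] q [-0.73  0.29  1.91 -0.    0.94 -0.73] 
shift [-0.5  1.   0.8] turn [ 0.3  0.  -0. ]
```

Request:
arm_command --pt "0 0 0 0 0 0 -1" --pt "0 0 0 0 0 0 -1" --pt "0 0 0 0 0 0 -1" --pt "0 0 0 0 0 0 -1" --pt "0 0 0 0 0 0 -1" --newtons 40

```text
time: 8.0
eef_pos: [0.4152, -0.2536, 0.0064]
tcp_rot: [0.77, 1.569, -0.796]
contact_force: [-0.1, -1.0, 4.4]
width: 0.115
```

```bash
python3 - <<'E'
from h import *
from station import env
cv2.imwrite('pics/w4.png',cv2.resize(env.grab_frame('wrist')[100:300,130:400,::-1],None,fx=2.9,fy=2.9,interpolation=cv2.INTER_CUBIC))
E
python3 go.py .416 -.254 .006
```

```text
t 8.05 pos [ 0.4152 -0.2536  0.0064] w 0.113 F [-1.3  0.2  4.6] q [-0.73  0.29  1.91 -0.    0.94 -0.73] 
shift [0.4 0.8 0.4] turn [ 0.3  0.1 -0.1]
```

View pics/w4.png

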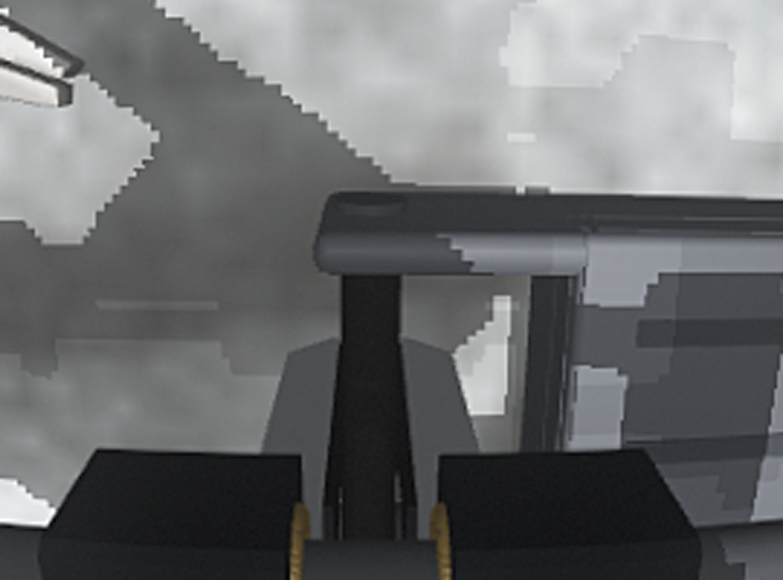

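Request:
arm_command --pt "-10 0 0 0 0 0 -1" --pt "-22 0 0 0 0 0 -1" --pt "-34 0 0 0 0 0 -1" --pt "-46 0 0 0 0 0 -1" --pt "-58 0 0 0 0 0 -1"

```text
time: 8.55
eef_pos: [0.4145, -0.2527, 0.0644]
tcp_rot: [2.92, 1.571, 1.354]
contact_force: [2.7, -0.1, -5.4]
width: 0.119
```

```bash
python3 - <<'E'
from h import *
from station import env
cv2.imwrite('pics/side8.png',cv2.resize(env.grab_frame('side')[100:240,180:380,::-1],None,fx=4,fy=4))
E
python3 go.py .416 -.254 .006
```

```text
t 8.6 pos [ 0.4151 -0.2535  0.0664] w 0.112 F [-2.4  1.8  1.5] q [-0.73  0.19  1.88 -0.    1.07 -0.73] 
shift [60.4  0.9  0.4] turn [ 0.3  0.1 -0.1]
```

View pics/side8.png

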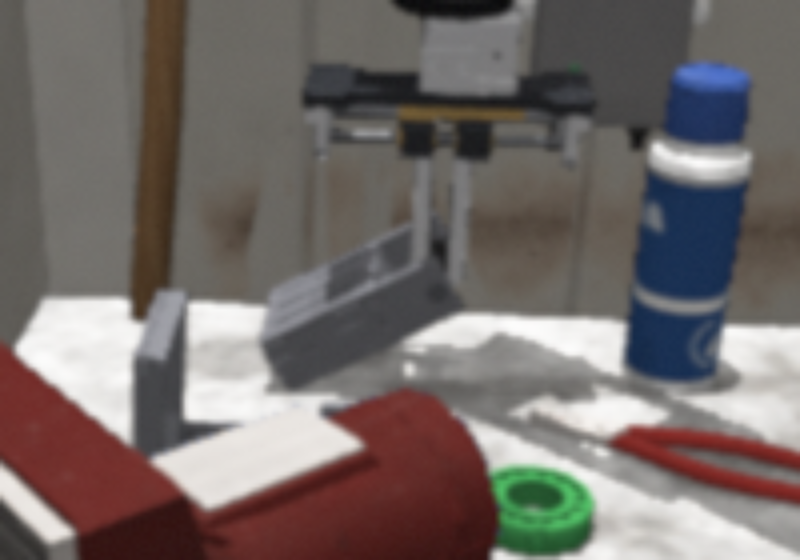

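Rotating about the sleeve as intended, lid shut. Continue up.

Request:
arm_command --pt "-12 0 0 0 0 0 -1" --pt "-24 0 0 0 0 0 -1" --pt "-36 0 0 0 0 0 -1" --pt "-46 0 0 0 0 0 -1" --pt "-56 0 0 0 0 0 -1"

```text
time: 9.1
eef_pos: [0.4127, -0.252, 0.1191]
tcp_rot: [-2.023, 1.566, 2.695]
contact_force: [-2.8, 0.6, -9.8]
width: 0.115
```

Request:
arm_command --pt "-8 0 0 0 0 0 -1" --pt "-16 0 0 0 0 0 -1" --pt "-22 0 0 0 0 0 -1" --pt "-25 0 0 0 0 0 -1" --pt "-25 0 0 0 0 0 -1"

```text
time: 9.6
eef_pos: [0.4161, -0.2537, 0.1457]
tcp_rot: [1.043, 1.567, -0.523]
contact_force: [2.0, 0.3, -8.8]
width: 0.115
```

```bash
python3 - <<'E'
from h import *
from station import env
cv2.imwrite('pics/side9.png',cv2.resize(env.grab_frame('side')[100:240,180:380,::-1],None,fx=4,fy=4))
E
python3 go.py .416 -.254 .125
```

```text
t 9.65 pos [ 0.4152 -0.2532  0.1449] w 0.118 F [  0.5   0.3 -10.6] q [-0.73  0.08  1.82  0.    1.24 -0.73] 
shift [19.9  0.8  0.7] turn [ 0.3  0.1 -0.1]
```

View pics/side9.png

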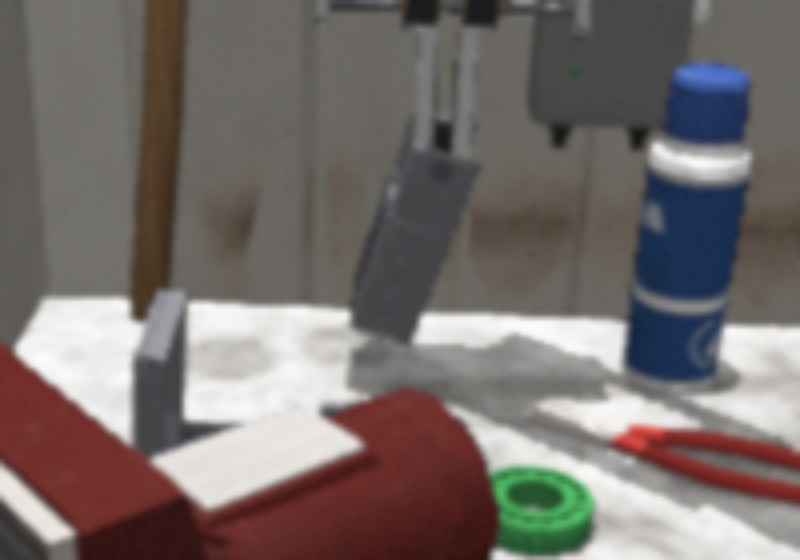

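Request:
arm_command --pt "0 0 0 0 0 0 -1" --pt "0 0 0 0 0 0 -1" --pt "0 0 0 0 0 0 -1" --pt "0 0 0 0 0 0 -1" --pt "0 0 0 0 0 0 -1"

```text
time: 10.15
eef_pos: [0.416, -0.2534, 0.145]
tcp_rot: [1.257, 1.567, -0.309]
contact_force: [2.5, 0.4, -7.7]
width: 0.113
```

Request:
arm_command --pt "0 0 0 0 0 0 -1" --pt "0 0 0 0 0 0 -1" --pt "0 0 0 0 0 0 -1" --pt "0 0 0 0 0 0 -1" --pt "0 0 0 0 0 0 -1"

```text
time: 10.65
eef_pos: [0.415, -0.2529, 0.1444]
tcp_rot: [1.576, 1.57, 0.01]
contact_force: [1.6, -0.4, -9.7]
width: 0.118
```

```bash
python3 - <<'E'
from h import *
from station import env
cv2.imwrite('pics/side10.png',cv2.resize(env.grab_frame('side')[100:240,180:380,::-1],None,fx=4,fy=4))
E
python3 go.py .416 -.254 .125
```

```text
t 10.7 pos [ 0.4155 -0.2531  0.1447] w 0.114 F [ 2.8 -0.2 -8. ] q [-0.73  0.08  1.82  0.    1.24 -0.73] 
shift [19.7  0.4  0.9] turn [ 0.3  0.  -0.1]
```

View pics/side10.png

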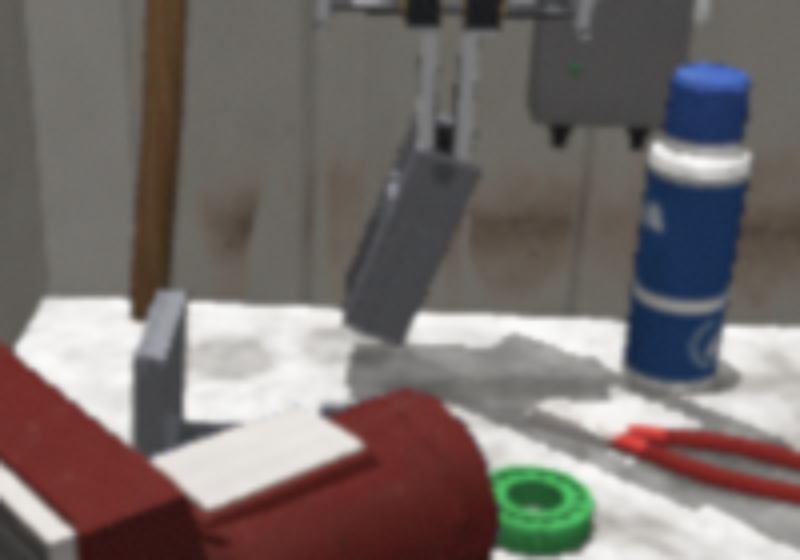

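Request:
arm_command --pt "0 0 0 0 0 0 -1" --pt "0 0 0 0 0 0 -1"

```text
time: 10.9
eef_pos: [0.4149, -0.2531, 0.1448]
tcp_rot: [0.724, 1.57, -0.842]
contact_force: [-1.0, -0.2, -9.8]
width: 0.116
```

Run:
```python
from h import *
from station import env
fs=[cv2.resize(env.grab_frame('side')[110:200,250:310,::-1],None,fx=4,fy=6,interpolation=cv2.INTER_CUBIC) for _ in range(3)]
cv2.imwrite('pics/side11.png',np.hstack(fs))
```

```text
(no output)
```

View pics/side11.png

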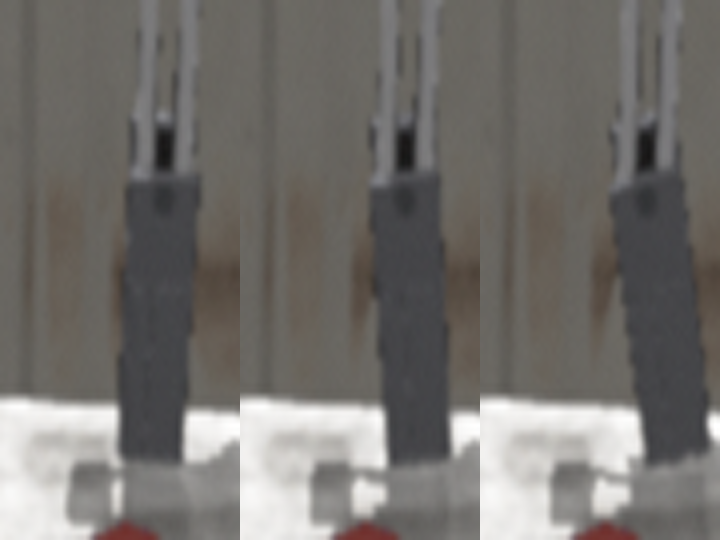

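Request:
arm_command --pt "0 0 0 0 0 0 -1" --pt "0 0 0 0 0 0 -1" --pt "0 0 0 0 0 0 -1" --pt "0 0 0 0 0 0 -1" --pt "0 0 0 0 0 0 -1"

```text
time: 11.55
eef_pos: [0.4143, -0.2529, 0.1445]
tcp_rot: [-1.447, 1.57, -3.013]
contact_force: [-1.3, -0.6, -9.3]
width: 0.119
```

Request:
arm_command --pt "0 0 0 0 0 0 -1" --pt "0 0 0 0 0 0 -1" --pt "0 0 0 0 0 0 -1" --pt "0 0 0 0 0 0 -1" --pt "0 0 0 0 0 0 -1"

```text
time: 12.05
eef_pos: [0.4156, -0.2533, 0.145]
tcp_rot: [1.153, 1.568, -0.413]
contact_force: [1.8, -0.0, -8.5]
width: 0.113
```

Request:
arm_command --pt "0 0 0 0 0 0 -1" --pt "0 0 0 0 0 0 -1" --pt "0 0 0 0 0 0 -1" --pt "0 0 0 0 0 0 -1" --pt "0 0 0 0 0 0 -1"

```text
time: 12.55
eef_pos: [0.4154, -0.2531, 0.1447]
tcp_rot: [1.345, 1.569, -0.221]
contact_force: [1.7, 1.0, -8.4]
width: 0.113
```

```bash
cat > strip.py <<'E'
import sys
from h import *
from station import env
fs=[cv2.resize(env.grab_frame('side')[110:200,240:320,::-1],None,fx=1.6,fy=3,interpolation=cv2.INTER_CUBIC) for _ in range(int(sys.argv[2]))]
h=(len(fs)+1)//2
while len(fs)<2*h: fs.append(fs[-1])
cv2.imwrite(sys.argv[1],np.vstack([np.hstack(fs[:h]),np.hstack(fs[h:])]))
E
python3 strip.py pics/s12.png 12
```

```text
(no output)
```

View pics/s12.png

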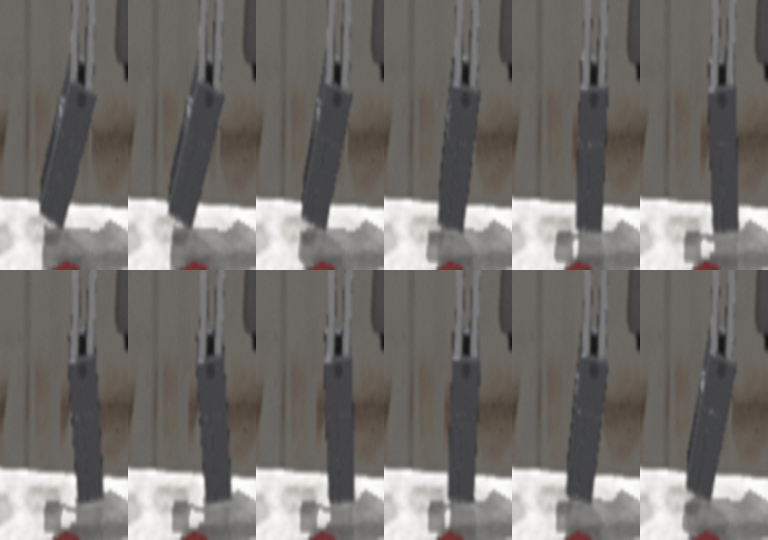

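Request:
arm_command --pt "6 0 0 0 0 0 -1" --pt "13 0 0 0 0 0 -1" --pt "20 0 0 0 0 0 -1" --pt "27 0 0 0 0 0 -1" --pt "31 0 0 0 0 0 -1"

```text
time: 13.65
eef_pos: [0.4136, -0.2522, 0.1119]
tcp_rot: [-2.239, 1.568, 2.478]
contact_force: [0.3, 0.7, -9.2]
width: 0.119
```

Request:
arm_command --pt "0 0 0 0 0 0 -1" --pt "0 0 0 0 0 0 -1" --pt "0 0 0 0 0 0 -1" --pt "0 0 0 0 0 0 -1" --pt "0 0 0 0 0 0 -1"

```text
time: 14.15
eef_pos: [0.414, -0.2528, 0.1135]
tcp_rot: [-1.685, 1.57, 3.032]
contact_force: [-1.6, 0.7, -8.5]
width: 0.12
```

Request:
arm_command --pt "0 0 0 0 0 0 -1" --pt "0 0 0 0 0 0 -1" --pt "0 0 0 0 0 0 -1" --pt "0 0 0 0 0 0 -1" --pt "0 0 0 0 0 0 -1"

```text
time: 14.65
eef_pos: [0.4142, -0.2528, 0.1134]
tcp_rot: [-1.734, 1.57, 2.983]
contact_force: [-1.6, -0.4, -9.2]
width: 0.114
```

Request:
arm_command --pt "0 0 0 0 0 0 -1" --pt "0 0 0 0 0 0 -1" --pt "0 0 0 0 0 0 -1" --pt "0 0 0 0 0 0 -1" --pt "0 0 0 0 0 0 -1"

```text
time: 15.15
eef_pos: [0.4151, -0.2532, 0.1138]
tcp_rot: [1.043, 1.57, -0.523]
contact_force: [0.4, -0.2, -8.8]
width: 0.115
```

Request:
arm_command --pt "0 0 0 0 0 0 -1" --pt "0 0 0 0 0 0 -1" --pt "0 0 0 0 0 0 -1" --pt "0 0 0 0 0 0 -1" --pt "0 0 0 0 0 0 -1"

```text
time: 15.65
eef_pos: [0.4152, -0.2531, 0.1137]
tcp_rot: [1.25, 1.569, -0.316]
contact_force: [1.3, -0.9, -8.5]
width: 0.111
```

```bash
python3 go.py .415 -.254 .1114;python3 strip.py pics/s13.png 12
```

```text
t 15.65 pos [ 0.4152 -0.2531  0.1137] w 0.111 F [ 1.3 -0.9 -8.5] q [-0.73  0.12  1.85  0.    1.17 -0.73] 
shift [ 2.3 -0.2  0.9] turn [ 0.3  0.  -0.1]
```

View pics/s13.png

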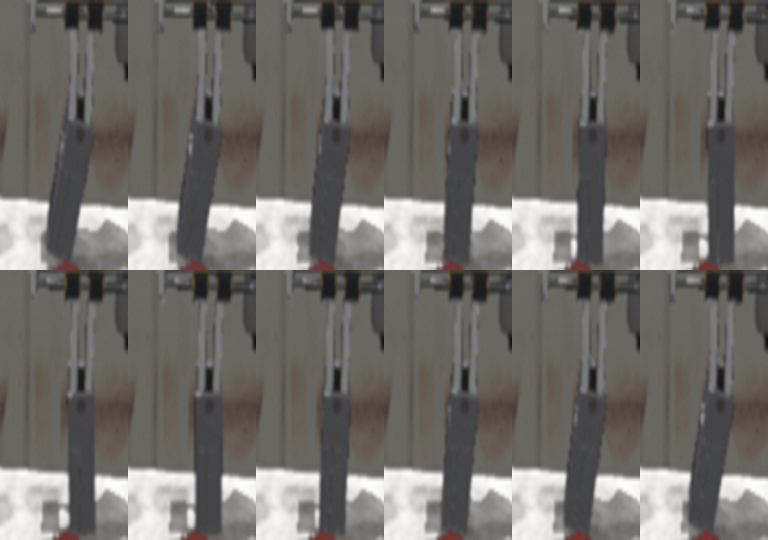

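Request:
arm_command --pt "2 35 0 0 0 0 -1" --pt "5 75 0 0 0 0 -1" --pt "10 110 0 0 0 0 -1" --pt "15 132 0 0 0 0 -1" --pt "22 145 0 0 0 0 -1"

```text
time: 16.75
eef_pos: [0.5635, -0.2531, 0.0933]
tcp_rot: [1.103, 1.565, -0.462]
contact_force: [0.2, 0.6, -0.4]
width: 0.114
```

```bash
python3 - <<'E'
from h import *
from station import env
cv2.imwrite('pics/side14.png',cv2.resize(env.grab_frame('side')[100:240,180:380,::-1],None,fx=4,fy=4))
E
python3 go.py .56 -.254 .08
```

```text
t 16.8 pos [ 0.5647 -0.253   0.0926] w 0.116 F [ 3.1 -0.1  0.5] q [-0.56  0.4   1.54  0.    1.2  -0.57] 
shift [12.5 -4.8  0.9] turn [ 0.3  0.1 -0.4]
```

View pics/side14.png

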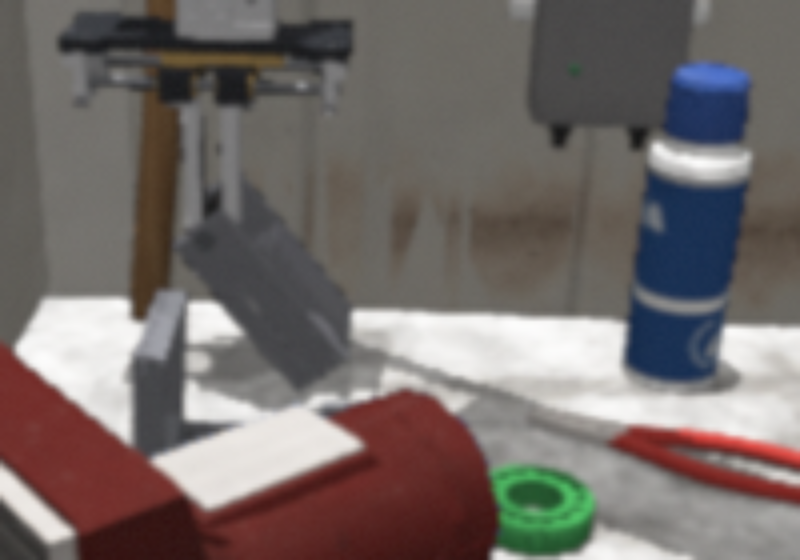

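Request:
arm_command --pt "8 2 0 0 0 0 -1" --pt "18 4 0 0 0 0 -1" --pt "28 6 0 0 0 0 -1" --pt "38 8 0 0 0 0 -1" --pt "48 10 0 0 0 0 -1"

```text
time: 17.3
eef_pos: [0.5753, -0.2549, 0.0484]
tcp_rot: [1.103, 1.556, -0.463]
contact_force: [3.9, -0.0, 0.1]
width: 0.116
```

```bash
python3 - <<'E'
from h import *
from station import env
cv2.imwrite('pics/side15.png',cv2.resize(env.grab_frame('side')[100:240,180:380,::-1],None,fx=4,fy=4))
E
python3 go.py .56 -.254 .0064
```

```text
t 17.35 pos [ 0.5736 -0.2539  0.0456] w 0.113 F [ 5.  -0.  -1.7] q [-0.56  0.47  1.54  0.    1.12 -0.56] 
shift [ 39.1 -14.   -0.2] turn [ 0.3  0.2 -0.5]
```

View pics/side15.png

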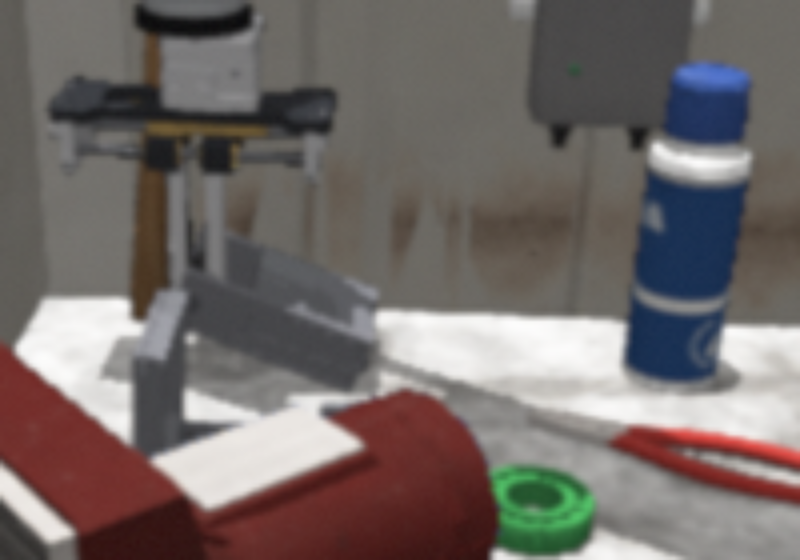

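Request:
arm_command --pt "9 2 0 0 0 0 -1" --pt "18 3 0 0 0 0 -1" --pt "26 3 0 0 0 0 -1" --pt "33 3 0 0 0 0 -1" --pt "37 3 0 0 0 0 -1"

```text
time: 17.85
eef_pos: [0.5715, -0.2518, 0.0062]
tcp_rot: [-2.017, 1.568, 2.7]
contact_force: [-3.2, 2.8, 19.6]
width: 0.116
```

```bash
python3 - <<'E'
from h import *
from station import env
cv2.imwrite('pics/side16.png',cv2.resize(env.grab_frame('side')[100:240,180:380,::-1],None,fx=4,fy=4))
cv2.imwrite('pics/w16.png',env.grab_frame('wrist')[:,:,::-1])
E
python3 go.py .56 -.254 .0064
```

```text
t 17.95 pos [ 0.5715 -0.2518  0.0064] w 0.113 F [0.  0.7 2.4] q [-0.55  0.53  1.55 -0.    1.06 -0.56] 
shift [  0.1 -11.5   2.2] turn [ 0.3 -0.1  0.2]
```

View pics/side16.png

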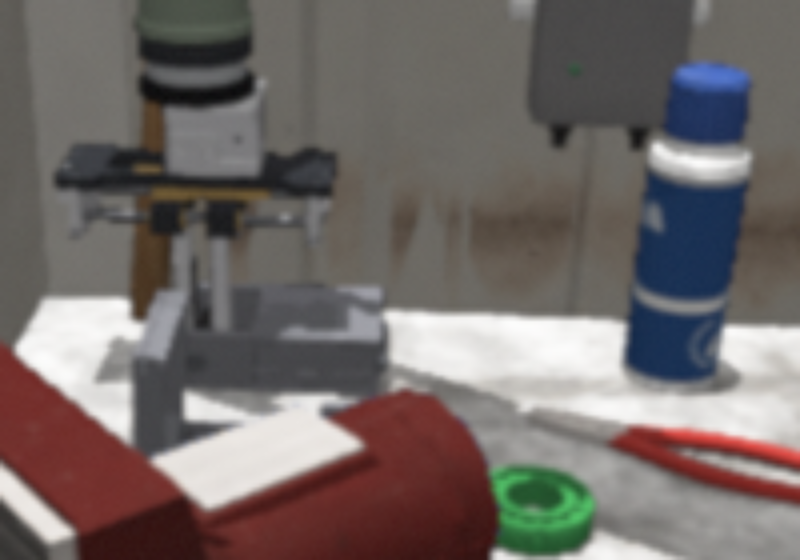

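View pics/w16.png

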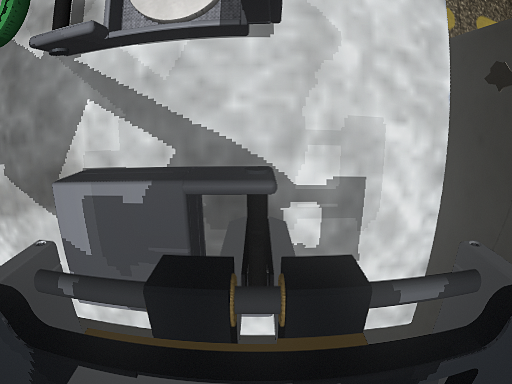

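Request:
arm_command --pt "0 0 0 0 0 0 -0.4" --pt "0 0 0 0 0 0 -0.4" --pt "0 0 0 0 0 0 -0.4" --pt "0 0 0 0 0 0 -0.4" --pt "0 0 0 0 0 0 -0.4"

```text
time: 18.45
eef_pos: [0.5723, -0.2521, 0.0063]
tcp_rot: [-1.888, 1.57, 2.829]
contact_force: [0.2, 0.0, 0.0]
width: 0.298
```

Request:
arm_command --pt "-15 0 0 0 0 0 -0.4" --pt "-45 0 0 0 0 0 -0.4" --pt "-85 0 0 0 0 0 -0.4" --pt "-130 0 0 0 0 0 -0.4" --pt "-170 0 0 0 0 0 -0.4"

```text
time: 18.95
eef_pos: [0.5729, -0.2523, 0.18]
tcp_rot: [0.997, 1.569, -0.569]
contact_force: [-0.3, -0.5, -0.1]
width: 0.301
```

Request:
arm_command --pt "-40 0 0 0 0 0 -0.4" --pt "-60 0 0 0 0 0 -0.4" --pt "-60 0 0 0 0 0 -0.4" --pt "-60 0 0 0 0 0 -0.4"

```text
time: 19.35
eef_pos: [0.5724, -0.2521, 0.2368]
tcp_rot: [0.926, 1.57, -0.64]
contact_force: [-0.6, -0.4, -0.7]
width: 0.301
```

```bash
python3 - <<'E'
from h import *
from station import env
cv2.imwrite('pics/side17.png',cv2.resize(env.grab_frame('side')[100:240,180:380,::-1],None,fx=4,fy=4))
f=env.grab_frame('scene')[:,:,::-1]; cv2.imwrite('pics/sc17.png',cv2.resize(f[120:270,190:370],None,fx=4,fy=4))
cv2.imwrite('pics/scene17.png',f)
E
python3 go.py .56 -.254 .24
```

```text
t 19.45 pos [ 0.5714 -0.2514  0.2343] w 0.302 F [-0.  -0.5 -1.6] q [-0.55  0.29  1.37 -0.    1.48 -0.56] 
shift [ -5.7 -11.4   2.5] turn [ 0.3 -0.1  0.2]
```

View pics/side17.png

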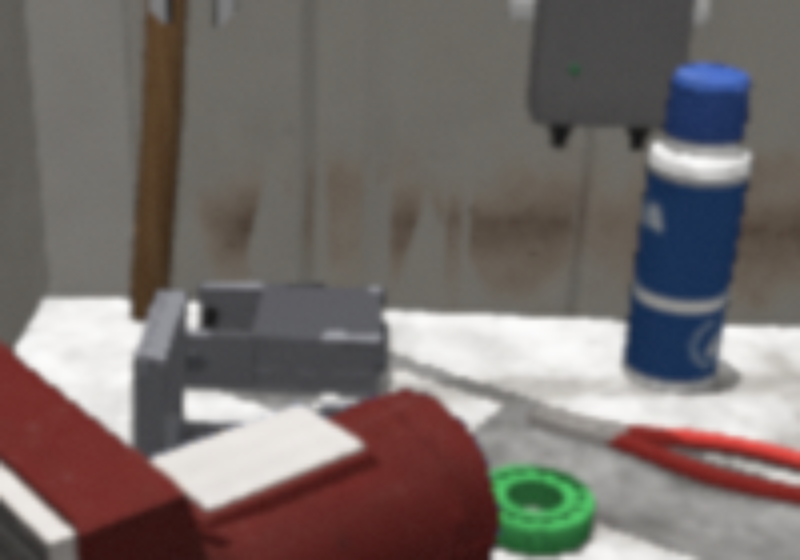

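View pics/sc17.png

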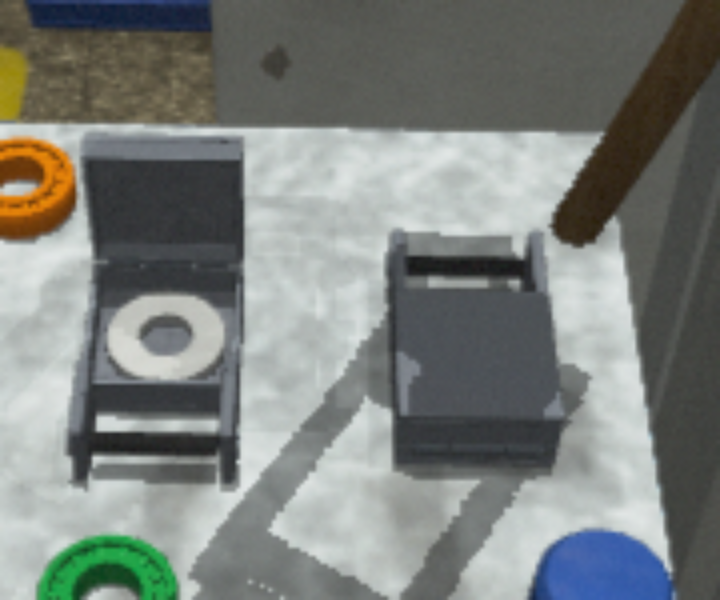

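```bash
python3 -c "
from station import env
print(env.hand_in())"
```

```text
the job is handed in; nothing more can be done
None
```

The case with the roller bearing is shut and lies flat on its lid, and I handed the job in at about 19.5 s. The hand-in reported no verdict.

**What I did:**
- **Shutting:** I pushed case_a's lid shut from behind with the closed fingers. The tip stopped at 43.8 mm, which matches the 44 mm shut height.
- **Turning over:** I gripped the handle sleeve and lifted the case until it hung. It kept swinging and tended to lean back the way it came. I moved the handle away from the robot while lowering it, so the hinge end trailed behind, and laid the case down on its lid. Then I opened the fingers and withdrew upward.

**Last checks:**
- **case_a:** The final pictures show it upside down, flat and shut, with the arm clear of it and the contact force near zero.
- **Bearing:** I did not see it after the lid was shut. The hanging load was about 8 to 10 N, which fits the case plus bearing (about 8 N) better than the empty case (about 5 N).
- **case_b:** Its lid is still open, the washer is in it, and it looks unmoved in the pictures.
- **Disagreement:** The scene and wrist cameras differed by about 2 to 3 mm on case_a's sideways position. I used a value in between, and the grip was good.

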